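Set up the rolling mill for the next pass

TASK

Set up the rolling mill for the next pass on the silver bar: turn the dial on top of the mill by its black T-handle until its red line meets the yellow pointer, and lay the bar flat and straight on the feed table on the robot's side, between the two brass guides, with its end up against the rolls. Don't force the bar through the rolls, and leave everything else on the bench where it lies.

Things in the scene. Friction and masses are not known exactly. Their poses are not given: they have to be found in the camera images.
- mill: Jeweller's hand rolling mill, dark blue-green cast iron, bolted down. Origin: centre of its underside, on the bench; z up; x is the feed direction (feed table on the -x side, towards the robot), y along the rolls. Base 150 (x) by 190 (y) by 20 mm; two side frames, outer faces at y = +-72, x = -45 to 45, joined over the rolls by a bridge 203 to 225 mm up. Rolls 48 mm in diameter.
- mill_table (a point): Point on the steel feed table's flat top, 136 mm above the bench, on the mill's centre line 90 mm before the rolls' axes; axes as mill. In mill the table spans x = -150 to -20, y = -40 to 40 (side bars to +-46).
- mill_guides (a point): Midway between the two brass edge guides, on the feed table's top, 75 mm before the rolls' axes (start of the straight part); axes as mill. Guides 6 mm high, straight and 22 mm apart from here 45 mm on towards the rolls; towards -x flared mouths, 15 mm long, open to about 36 mm.
- mill_nip (a point): Point midway between the two rolls, 140 mm above the bench over the mill's origin; axes as mill. The bar is thicker than the gap between the rolls, so its end stops against them: lying on the feed table with its end there, the bar's centre is about 75 mm from here towards -x, at the same height.
- crank_handle (a point): Wooden handle of the mill's crank, on its -y side: reaches 180 mm from the mill's centre line and 160 mm up. The crank is stiff (1.5 N m). Not part of the job.
- mill_dial (a joint): Angle of the dial on top of the mill, rad: 0 when its red line meets the yellow pointer; grows when turned clockwise seen from above (screws the upper roll down, 2 mm a turn). Negative at the start: the line then lies counter-clockwise of the pointer by that angle. Range -2.8 to 1.5; stays where it is left; friction 0.15 N m.
- dial_grip (a point): Centre of the black T-handle's bar, on the dial's vertical axis over the mill's origin, 272 mm above the bench. Bar 14 mm wide, 80 long, 16 high, on a 14 mm post, its underside 18 mm above the 88 mm dial disc. The axes turn with the dial: y along the bar (grip across it, along x); the red line lies on the disc along -x. At dial 0 the axes are those of mill.
- dial_line (a point): Outer end of the red line (6 mm wide, 27 mm long, radial; it meets the pointer with its middle at the tip), on the dial disc's top face (246 mm up), 43 mm from the dial's axis.
- mill_pointer (a point): Tip of the fixed yellow pointer, 46 mm from the dial's axis on the mill's -x side, level with the disc's top face. It and its black bracket stand out to 58 mm from the axis.
- bar: Cast silver bar, 140 long (x) by 16 wide (y) by 8 mm thick (z), 170 g, lying flat on the bench, both ends alike. Origin: centre of its underside.
- bar_center (a point): Centre of the silver bar, 4 mm above its underside, axes as bar.
- jar: closed glass jar with purple lid and label, 70 mm across, 95 mm tall. Origin: underside. Not part of the job.
- stone_dish: round white plastic dish of coloured stones, 90 mm across, 32 mm tall. Origin: underside. Not part of the job.
- brush: bench brush lying flat. Origin: underside. Not part of the job.
- pliers: red-handled pliers lying flat, 135 mm long. Origin: underside. Not part of the job.
- caliper: digital caliper lying flat, 210 mm long, 14 mm high. Origin: underside. Not part of the job.
- mandrel: tapered steel ring mandrel standing on a round foot, 84 mm across, 212 mm tall. Origin: underside. Not part of the job.
Not all that is in view belongs to the job. There is more than one size of the bar; the one meant has the size given above.

How it is judged:
By the outcome, as a careful person would: the job done as asked, in the order asked, and still so for the second after the job is handed in, with the robot touching nothing.
It also fails if it takes over 72 s, if anything falls off the work surface, if the arm or the gripper's body presses on something with over 40 N, if the wrist force passes 120 N, or if a joint passes its speed limit or range.

ROBOT

A 6-joint arm with a two-finger parallel gripper is mounted at the origin on the work surface. World frame = base frame: x ahead of the robot, y to its left, z up, the work surface at z = 0. Lengths are in m, angles in degrees, forces in N, time in s.
With the tool pointing down it reaches from about 0.3 to 0.75 m from the base axis. Payload 8.5 kg.
Tool frame: the origin (TCP) lies on the mounting face of the last link; the fingertips stand 173 mm ahead of it and the grasp point (between the pads) lies 155 mm ahead of it (env.tips_ahead is the distance from the TCP to the fingertips, in m); z points along the fingers, x is the direction in which the jaws open and shut, and the axes are right-handed (so a half turn about z gives the same grasp; the last joint's range is limited). The gripper opens to 85 mm and grips with 20 to 120 N. Pads are 22 mm wide; open, the fingers measure 114 mm over their backs; the gripper's body (76 mm by 85 mm) begins 54 mm behind the grasp point. The pads swing forward as they close: fully open they stand 13 mm farther back than shut.
Start: joints at [-12.336, 21.807, 74.336, -0, 83.858, -12.336], TCP at [0.55, 0, 0.405] pointing down, gripper open.
Joint ranges: [-178.18, 178.18], [-50.72, 133.34], [12.68, 142.11], [-81.47, 261.47], [9.98, 163.14], [-165.26, 165.26]. Speed limits (degrees/s): [136.94, 136.94, 180, 180, 180, 180].

INTERFACE

Orientations are given as a 3x3 rotation matrix whose columns are the frame's x, y, z axes.
In Python, from rig import env gives the robot as it stands. The module is installed in compiled form; this text tells all that it offers.
- The arm moves only by the tool step_arm, never from a script. Its argument "increments" is a list of rows, each an object of numbers: "x", "y", "z": the shift along the tool's x, y, z in cm; "wx", "wy", "wz": the turn, a rotation vector about the tool's x, y, z in rad; "gripper": the finger opening in cm, from 0 to 8.54. A call has 1 to 20 rows; each row shifts and turns the commanded pose from where the row before left it, along the tool's axes as they then stand; what a row does not reach is not made up. A row lasts 1/10 s, in which the tool goes at most 50 mm and 8.59 degrees, less where a joint would pass 70% of its speed; a pose out of reach is approached as far as the arm can. A call with a gripper value outside its range is refused whole. The fingers move at their own pace and stop on an object; "newtons" is the grip in N (left out, the last holds). Time passes only in rows, so rows that do not move let the fingers close. It gives the time, the measured TCP pose, the force and the opening at its end, in the units of the state.
- env.observe(): the state, without advancing time (a new reading comes with each control period).
- env.get_image(name): name is "scene" or "side" or "wrist"; returns a dict with "color" (400x640x3 uint8, blue, green, red), "camera_matrix" (3x3 intrinsics, pixels), "rvec" (rotation vector, rad) and "tvec" (3), from world to camera coordinates, as OpenCV has them. Camera axes: x right, y down, z forward; pixel columns grow to the right and rows downward; lengths in m; the calibration is good to about 2 mm. A picture is of the moment at which its call begins. There is no depth.
- env.close_job(): hands the job in, once; it reports no verdict.
The state is a dict: "time_s": time; "q": joint angles; "qvel": joint speeds; "joint_efforts": joint torques, N m; "position": TCP position; "tool_rot": TCP orientation; "ft_force": force on the tool from outside, world axes, zero at the start; "wrist_torque": the same for the moment, N m; "grip_width": finger opening in m.
Only numpy, scipy, OpenCV 4.12 (cv2) and the standard library are available. Lean on these libraries where they do the work, as an engineer would, in place of code of your own. Each camera call takes 0.05 s, during which the arm holds its last target. There are 200 camera calls.

## Working session

There is one attempt and no reset: what is moved stays moved. The work goes in short steps, Python scripts to look and compute and a tool call to move; the robot and the scene stay as the last step left them, time stands still between calls to the robot, and variables do not carry over. Pictures are saved under pics/ and viewed, about 8 in all and at most 12, crops included, and the job is handed in when it is done.

Besides the shell and the picture viewer there is one more tool, called after "Call:" by a JSON object that holds its "api" and its "payload". step_arm: Moves the arm, as the interface text tells. Its arguments: {"type":"object","properties":{"increments":{"type":"array"},"newtons":{"type":"number"}},"required":["increments"]}

```bash
mkdir -p pics
cat > h.py <<'E'
import numpy as np, cv2
from rig import env
def cam(n):
    d=env.get_image(n); R=cv2.Rodrigues(np.array(d["rvec"],float))[0]
    return d["color"],np.array(d["camera_matrix"]),R,np.array(d["tvec"],float).ravel()
def ray(c,u,v):
    _,K,R,t=c; d=R.T@np.linalg.inv(K)@np.array([u,v,1.]); return -R.T@t,d
def onplane(c,u,v,z):
    o,d=ray(c,u,v); return o+d*(z-o[2])/d[2]
def proj(c,p):
    _,K,R,t=c; q=K@(R@np.array(p,float)+t); return q[:2]/q[2]
E
python3 - <<'E'
from h import *
import pickle
cs={n:cam(n) for n in("scene","side","wrist")}
pickle.dump(cs,open("c0.pkl","wb"))
for n,c in cs.items():
    print(n,ray(c,320,200),c[1][0,0]); 
cv2.imwrite("pics/a.png",cs["scene"][0]);cv2.imwrite("pics/b.png",cs["side"][0])
cv2.imwrite("pics/w.png",cs["wrist"][0])
E
```

```text
scene (array([ 1.29799736, -0.85275389,  0.9536216 ]), array([-0.54883159,  0.62291393, -0.55746124])) 489.97939723878216
side (array([-0.0823794 ,  0.75604551,  0.70146402]), array([ 0.53996296, -0.67873691, -0.49811839])) 375.2284474771133
wrist (array([0.54952603, 0.08325019, 0.3716044 ]), array([-0.00156637, -0.30429618, -0.95275638])) 358.2152072155741
```

View pics/a.png

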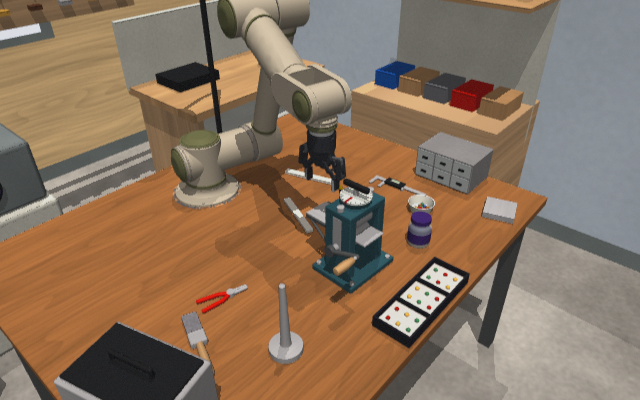

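View pics/b.png

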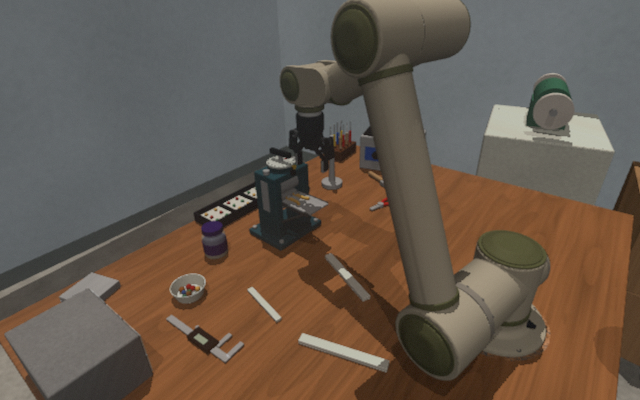

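The scene view shows the mill at about (352,230). The side view shows three silver bars, at (265,304), (345,352) and (348,277). I'll rectify the side view onto the bar-top plane and measure their sizes there.

Run:
```python
from h import *
import pickle
cs=pickle.load(open("c0.pkl","rb"));c=cs["side"]
# rectify top plane z=.008: 1mm/px, x .1..0.8 , y -.1...0.5
def H(c,z,x0,y0,s,w,h):
    src=np.array([[0,0],[w,0],[w,h],[0,h]],np.float32)
    dst=np.array([proj(c,(x0+u*s,y0-v*s,z)) for u,v in src],np.float32)
    return cv2.warpPerspective(c[0],cv2.getPerspectiveTransform(dst,src),(w,h),flags=cv2.INTER_CUBIC)
r=H(c,.008,.15,.5,.001,600,500)
hsv=cv2.cvtColor(r,cv2.COLOR_BGR2HSV)
m=((hsv[...,1]<60)&(hsv[...,2]>95)).astype(np.uint8)*255
m=cv2.morphologyEx(m,cv2.MORPH_OPEN,np.ones((3,3)))
for k in cv2.findContours(m,cv2.RETR_EXTERNAL,cv2.CHAIN_APPROX_NONE)[0]:
    if cv2.contourArea(k)>600:
        (a,b),(w,h),t=cv2.minAreaRect(k);p=(.15+a/1000,.5-b/1000,.008);print(np.round(p,3),round(w),round(h),round(t),cv2.contourArea(k),proj(c,p).round())
w=cv2.resize(cs["wrist"][0],None,fx=.9,fy=.9)
out=np.zeros((600,600,3),np.uint8); out[:500]=r; cv2.imwrite("pics/r.png",out[:500])
```

```text
[0.359 0.093 0.008] 209 28 24 4543.0 [346. 275.]
[0.466 0.304 0.008] 143 18 13 2290.0 [263. 303.]
[0.235 0.305 0.008] 30 186 74 5074.0 [338. 350.]
[0.676 0.38  0.008] 92 96 90 6817.0 [187. 285.]
[0.436 0.447 0.008] 53 57 0 1610.5 [226. 347.]
[0.577 0.473 0.008] 17 83 88 1267.0 [179. 324.]
```

View pics/r.png

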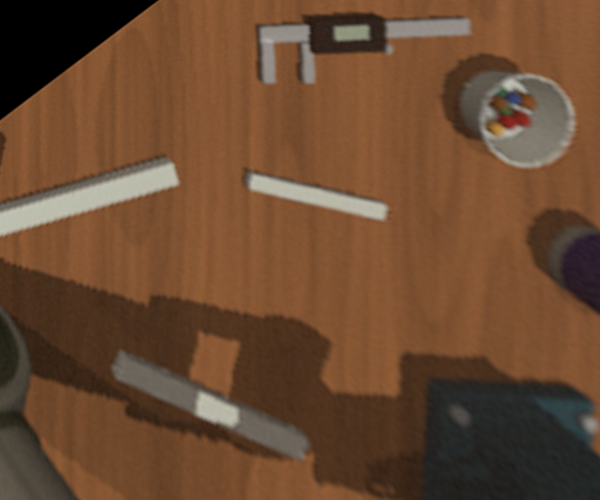

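View pics/w.png

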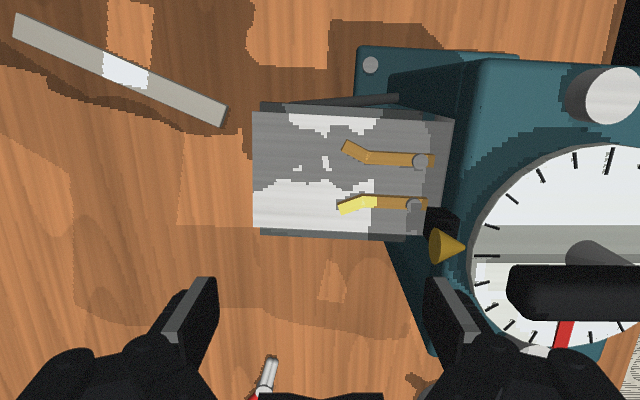

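The wrist view shows the mill to the right, with the pointer tip near (465,247), the red line near (566,335), the table's near edge at (253,112)–(259,236), and the guides. 

Bar candidates in the side view:
- (263,303): 143x18 mm measured, which fits 140x16.
- (346,275): about 209x28 mm, too big.
- (338,350): over 186x30 mm, too big.

The rectified crop agrees that the small one is the bar meant.

Run:
```python
from h import *
import pickle
cs=pickle.load(open("c0.pkl","rb"));c=cs["wrist"]
P=lambda u,v,z:onplane(c,u,v,z)[:2].round(4)
print("ptr tip",P(465,247,.246),"table",P(252,112,.136),P(259,235,.136))
print("guides",P(368,164,.142),P(430,166,.142),P(376,198,.142),P(427,199,.142))
# dial rim
pts=[(471,255),(476,222),(490,195),(512,170),(540,153),(575,145),(610,144)]
q=np.array([P(u,v,.246) for u,v in pts]);A=np.c_[2*q,np.ones(len(q))];s=np.linalg.lstsq(A,(q**2).sum(1),rcond=None)[0]
print("dial",s[:2],np.sqrt(s[2]+s[:2]@s[:2]))
h=cv2.cvtColor(c[0],cv2.COLOR_BGR2HSV);m=((h[...,1]>150)&(h[...,2]>120)&((h[...,0]<6)|(h[...,0]>174)));m[:290]=0;m[:,:500]=0
v,u=np.nonzero(m);print("red",u.mean(),v.mean(),u.min(),u.max(),v.max(),P(u.mean(),v.mean(),.246))
r=P(u.mean(),v.mean(),.246)-s[:2];print("ang red",np.degrees(np.arctan2(r[1],r[0])))
# T handle top edges z=.280
print("handle", P(525,265,.28),P(640,265,.28),P(520,320,.28))
# scene view dial
c=cs["scene"];cr=c[0][165:225,310:400];cv2.imwrite("pics/s.png",cv2.resize(cr,None,fx=8,fy=8,interpolation=cv2.INTER_CUBIC))
```

```text
ptr tip [0.6051 0.0242] table [0.5058 0.0668] [ 0.5056 -0.0183]
guides [0.5804 0.0345] [0.6208 0.0332] [0.5867 0.0114] [0.6211 0.0107]
dial [0.64321555 0.02830365] 0.03600365776606393
red 563.2710027100271 333.94579945799455 552 573 347 [ 0.6518 -0.016 ]
ang red -79.03403364416396
handle [0.608  0.0345] [0.6408 0.0346] [0.6099 0.0159]
```

View pics/s.png

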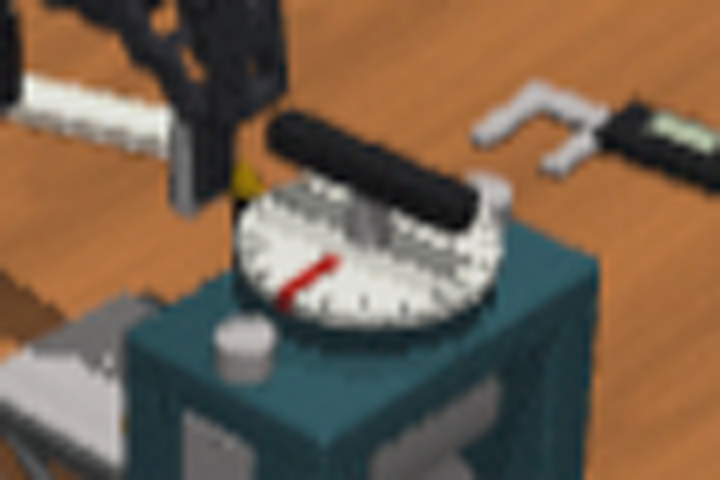

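Run:
```python
from h import *
s=env.observe();print(np.round(s["tool_rot"],3).tolist(),s["position"],s["time_s"],s["grip_width"],s["ft_force"])
```

```text
[[1.0, 0.0, -0.001], [0.0, -1.0, 0.0], [-0.001, -0.0, -1.0]] [ 5.49968721e-01 -8.13303815e-06  4.04279194e-01] 0.15 0.08541320442470501 [ 0.87722161 -0.48579286 -0.62431903]
```

Call:
{"api": "step_arm", "payload": {"increments": [{"z": -3},{"z": -4},{"z": -3},{"wz": -0.14},{"wz": -0.14},{"wz": -0.14},{"wz": -0.14},{"wz": -0.14},{"wz": -0.14},{"wz": -0.14},{"wz": -0.14},{"wz": -0.14},{"wz": -0.14},{"wz": -0.14},{"wz": -0.03},{}]}}

```text
invalid input at $.increments[0]: expected keys x, y, z, wx, wy, wz, gripper
```

Call:
{"api": "step_arm", "payload": {"increments": [{"x": 0,"y": 0,"z": -3,"wx": 0,"wy": 0,"wz": 0,"gripper": 8.5},{"x": 0,"y": 0,"z": -4,"wx": 0,"wy": 0,"wz": 0,"gripper": 8.5},{"x": 0,"y": 0,"z": -3,"wx": 0,"wy": 0,"wz": -0.14,"gripper": 8.5},{"x": 0,"y": 0,"z": 0,"wx": 0,"wy": 0,"wz": -0.14,"gripper": 8.5},{"x": 0,"y": 0,"z": 0,"wx": 0,"wy": 0,"wz": -0.14,"gripper": 8.5},{"x": 0,"y": 0,"z": 0,"wx": 0,"wy": 0,"wz": -0.14,"gripper": 8.5},{"x": 0,"y": 0,"z": 0,"wx": 0,"wy": 0,"wz": -0.14,"gripper": 8.5},{"x": 0,"y": 0,"z": 0,"wx": 0,"wy": 0,"wz": -0.14,"gripper": 8.5},{"x": 0,"y": 0,"z": 0,"wx": 0,"wy": 0,"wz": -0.14,"gripper": 8.5},{"x": 0,"y": 0,"z": 0,"wx": 0,"wy": 0,"wz": -0.14,"gripper": 8.5},{"x": 0,"y": 0,"z": 0,"wx": 0,"wy": 0,"wz": -0.14,"gripper": 8.5},{"x": 0,"y": 0,"z": 0,"wx": 0,"wy": 0,"wz": -0.14,"gripper": 8.5},{"x": 0,"y": 0,"z": 0,"wx": 0,"wy": 0,"wz": -0.14,"gripper": 8.5},{"x": 0,"y": 0,"z": 0,"wx": 0,"wy": 0,"wz": -0.03,"gripper": 8.5},{"x": 0,"y": 0,"z": 0,"wx": 0,"wy": 0,"wz": 0,"gripper": 8.5}]}}

```text
time_s: 1.65
position: [0.55, -0.0, 0.5045]
tool_rot: [[0.003, 1.0, -0.0], [1.0, -0.003, 0.0], [0.0, -0.0, -1.0]]
ft_force: [-0.8, -1.0, 0.3]
grip_width: 0.085
```

Run:
```python
from h import *
import pickle
c=cam("wrist");pickle.dump(c,open("c1.pkl","wb"))
s=env.observe();print(np.round(s["tool_rot"],3).tolist(),s["position"],s["q"])
cv2.imwrite("pics/w1.png",c[0])
```

```text
[[0.004, 1.0, -0.0], [1.0, -0.004, 0.0], [0.0, -0.0, -1.0]] [5.50006211e-01 1.00972537e-05 5.04572426e-01] [-1.23346130e+01  1.90213632e+01  6.23494508e+01  1.73387246e-03
  9.86475030e+01 -1.02121800e+02]
```

View pics/w1.png

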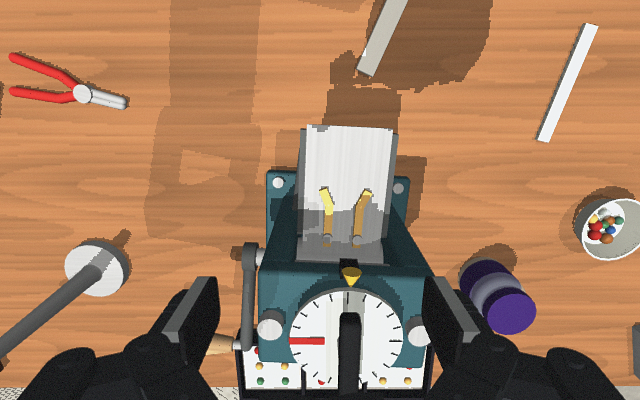

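This wrist view shows the whole mill: disc centred near (347,345), pointer tip near (351,287), red line at (290–325,341) and guides near (327,200) and (362,200). The bar lies at (568,83), with the dish and jar to the right.

Run:
```python
from h import *
import pickle
c=pickle.load(open("c1.pkl","rb"));P=lambda u,v,z:onplane(c,u,v,z)[:2]
h=cv2.cvtColor(c[0],cv2.COLOR_BGR2HSV);H,S,V=[h[...,i].astype(int) for i in range(3)]
def box(m,a,b,x,y):
    o=np.zeros_like(m);o[b:y,a:x]=m[b:y,a:x];return o
# disc: white
w=box((S<60)&(V>120),285,270,410,400).astype(np.uint8)
k=max(cv2.findContours(w,0,1)[0],key=cv2.contourArea)[:,0]
q=np.array([P(u,v,.246) for u,v in k])
hull=cv2.convexHull((q*1e4).astype(np.float32))
print("disc enclosing",cv2.minEnclosingCircle(hull)[0],cv2.minEnclosingCircle(hull)[1])
red=box(((H<6)|(H>174))&(S>150)&(V>90),285,325,332,355);v,u=np.nonzero(red)
q=np.array([P(a,b,.246) for a,b in zip(u,v)]);print("red cen",q.mean(0),"x",u.min(),u.max())
d=cv2.fitLine(q.astype(np.float32),2,0,.01,.01).ravel();print("red dir",d,np.degrees(np.arctan2(d[1],d[0])))
y=box((H>18)&(H<32)&(S>120)&(V>80),335,265,370,295);v,u=np.nonzero(y);i=v.argmax();print("ptr tip px",u[v==v.max()],v.max(),P(u[v==v.max()].mean(),v.max(),.246))
print("table near corners",P(307,125,.136),P(396,130,.136))
b=box((S<60)&(V>140),530,10,610,150).astype(np.uint8)
k=max(cv2.findContours(b,0,1)[0],key=cv2.contourArea)[:,0]
q=np.array([P(u,v,.008) for u,v in k]);r=cv2.minAreaRect((q*1e3).astype(np.float32));print("bar",r)
# handle top
k=box(V<45,325,300,365,398).astype(np.uint8)
for vv in (330,350,370,385): 
    uu=np.nonzero(k[vv])[0]; print("handle",vv,P(uu.min(),vv,.28),P(uu.max(),vv,.28))
```

```text
disc enclosing (6663.8671875, 214.5272979736328) 589.6795654296875
red cen [ 0.65146461 -0.0109597 ] x 289 323
red dir [ 0.00503331  0.9999873   0.6514646  -0.0109597 ] 89.71161
ptr tip px [349 350 351] 286 [0.60402971 0.02153938]
table near corners [ 0.50167012 -0.01189717] [0.50639409 0.07022417]
bar ((468.08642578125, 301.744384765625), (15.92404556274414, 138.93736267089844), 77.06157684326172)
handle 330 [0.61558406 0.01275936] [0.61561232 0.0255816 ]
handle 350 [0.63126032 0.01234182] [0.63128601 0.02413545]
handle 370 [0.64764244 0.01257546] [0.64766983 0.02530394]
handle 385 [0.66041892 0.01207627] [0.66045523 0.02911124]
```

Call:
{"api": "step_arm", "payload": {"increments": [{"x": 1,"y": 3.4,"z": 0,"wx": 0,"wy": 0,"wz": 0,"gripper": 8.5},{"x": 0.95,"y": 3.4,"z": 0,"wx": 0,"wy": 0,"wz": 0,"gripper": 6},{"x": 0,"y": 3.3,"z": 0,"wx": 0,"wy": 0,"wz": 0,"gripper": 6},{"x": 0,"y": 0,"z": 2.5,"wx": 0,"wy": 0,"wz": 0,"gripper": 6},{"x": 0,"y": 0,"z": 2.5,"wx": 0,"wy": 0,"wz": 0,"gripper": 6},{"x": 0,"y": 0,"z": 2.5,"wx": 0,"wy": 0,"wz": 0,"gripper": 6},{"x": 0,"y": 0,"z": 0,"wx": 0,"wy": 0,"wz": 0,"gripper": 3},{"x": 0,"y": 0,"z": 0,"wx": 0,"wy": 0,"wz": 0,"gripper": 3},{"x": 0,"y": 0,"z": 0,"wx": 0,"wy": 0,"wz": 0,"gripper": 3}], "newtons": 60}}

```text
time_s: 2.6
position: [0.651, 0.0194, 0.4316]
tool_rot: [[0.002, 1.0, 0.003], [1.0, -0.002, -0.0], [-0.0, 0.003, -1.0]]
ft_force: [0.4, -0.9, -0.1]
grip_width: 0.0299
```

Call:
{"api": "step_arm", "payload": {"increments": [{"x": 0,"y": 0,"z": 0,"wx": 0,"wy": 0,"wz": 0,"gripper": 2},{"x": 0,"y": 0,"z": 0,"wx": 0,"wy": 0,"wz": 0,"gripper": 1},{"x": 0,"y": 0,"z": 0,"wx": 0,"wy": 0,"wz": 0,"gripper": 1},{"x": 0,"y": 0,"z": 0,"wx": 0,"wy": 0,"wz": 0,"gripper": 1}]}}

```text
time_s: 3.0
position: [0.6508, 0.0193, 0.4312]
tool_rot: [[0.001, 1.0, 0.003], [1.0, -0.001, -0.001], [-0.001, 0.003, -1.0]]
ft_force: [-0.4, -1.7, 5.8]
grip_width: 0.0128
```

Call:
{"api": "step_arm", "payload": {"increments": [{"x": 0,"y": 0,"z": 0,"wx": 0,"wy": 0,"wz": 0.1,"gripper": 1},{"x": 0,"y": 0,"z": 0,"wx": 0,"wy": 0,"wz": 0.1,"gripper": 1},{"x": 0,"y": 0,"z": 0,"wx": 0,"wy": 0,"wz": 0.1,"gripper": 1},{"x": 0,"y": 0,"z": 0,"wx": 0,"wy": 0,"wz": 0.1,"gripper": 1},{"x": 0,"y": 0,"z": 0,"wx": 0,"wy": 0,"wz": 0.1,"gripper": 1}]}}

```text
time_s: 3.5
position: [0.6509, 0.0199, 0.4312]
tool_rot: [[0.483, 0.876, 0.003], [0.876, -0.483, 0.001], [0.002, 0.003, -1.0]]
ft_force: [0.8, 3.9, 5.0]
grip_width: 0.013
```

Call:
{"api": "step_arm", "payload": {"increments": [{"x": 0,"y": 0,"z": 0,"wx": 0,"wy": 0,"wz": 0.1,"gripper": 1},{"x": 0,"y": 0,"z": 0,"wx": 0,"wy": 0,"wz": 0.1,"gripper": 1},{"x": 0,"y": 0,"z": 0,"wx": 0,"wy": 0,"wz": 0.1,"gripper": 1},{"x": 0,"y": 0,"z": 0,"wx": 0,"wy": 0,"wz": 0.1,"gripper": 1},{"x": 0,"y": 0,"z": 0,"wx": 0,"wy": 0,"wz": 0.1,"gripper": 1},{"x": 0,"y": 0,"z": 0,"wx": 0,"wy": 0,"wz": 0.1,"gripper": 1},{"x": 0,"y": 0,"z": 0,"wx": 0,"wy": 0,"wz": 0.1,"gripper": 1},{"x": 0,"y": 0,"z": 0,"wx": 0,"wy": 0,"wz": 0.1,"gripper": 1},{"x": 0,"y": 0,"z": 0,"wx": 0,"wy": 0,"wz": 0.1,"gripper": 1},{"x": 0,"y": 0,"z": 0,"wx": 0,"wy": 0,"wz": 0.1,"gripper": 1},{"x": 0,"y": 0,"z": 0,"wx": 0,"wy": 0,"wz": 0.1,"gripper": 1},{"x": 0,"y": 0,"z": 0,"wx": 0,"wy": 0,"wz": 0,"gripper": 1}]}}

```text
time_s: 4.7
position: [0.6517, 0.0205, 0.4311]
tool_rot: [[0.999, -0.031, 0.007], [-0.031, -1.0, 0.002], [0.007, -0.002, -1.0]]
ft_force: [10.8, 6.9, 4.4]
grip_width: 0.0131
```

Run:
```python
from h import *
import pickle
s=env.observe();print(s["ft_force"],s["wrist_torque"],s["grip_width"],s["q"])
c=cam("wrist");pickle.dump(c,open("c2.pkl","wb"))
cv2.imwrite("pics/w2.png",c[0])
```

```text
[10.84416234  6.94321443  4.35801182] [ 0.99310575 -1.42702425 -0.11798607] 0.013071790211406625 [-8.60265191 31.70318679 53.26244622  0.18366059 94.63248829 -6.79886126]
```

View pics/w2.png

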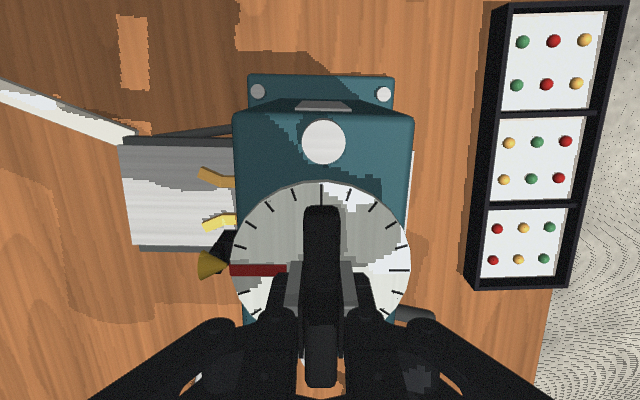

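The red line (231–288, about 270) is nearly at the pointer tip (230,265). I'll compute the remaining angle.

```bash
cat > ang.py <<'E'
from h import *
def run(c,rb,yb,db,tipside):
    P=lambda u,v,z:onplane(c,u,v,z)[:2]
    h=cv2.cvtColor(c[0],cv2.COLOR_BGR2HSV);H,S,V=[h[...,i].astype(int) for i in range(3)]
    def box(m,a,b,x,y):
        o=np.zeros_like(m);o[b:y,a:x]=m[b:y,a:x];return o
    v,u=np.nonzero(box(((H<6)|(H>174))&(S>150)&(V>50),*rb))
    q=np.array([P(a,b,.246) for a,b in zip(u,v)]);d=cv2.fitLine(q.astype(np.float32),2,0,.01,.01).ravel()
    d=d[:2]*np.sign(d[0]);print("red px",u.min(),u.max(),v.min(),v.max(),"cen",q.mean(0),"dir deg",np.degrees(np.arctan2(d[1],d[0])))
    v,u=np.nonzero(box((H>18)&(H<32)&(S>110)&(V>50),*yb)); f=u if tipside=="u" else v
    k=f>=f.max()-1;t=P(u[k].mean(),v[k].mean(),.246);print("tip px",u[k].mean(),v[k].mean(),t)
    n=np.array([-d[1],d[0]]);off=(t-q.mean(0))@n; print("tip offset from line mm (left +)",off*1e3,"deg",np.degrees(off/.046))
    return
E
python3 - <<'E'
from ang import *
import pickle
c=pickle.load(open("c2.pkl","rb"));run(c,(225,250,295,285),(190,245,245,285),None,"u")
P=lambda u,v,z:onplane(c,u,v,z)[:2]
pts=[(232,262),(236,236),(250,214),(270,196),(295,185),(321,182),(349,186),(374,198),(393,216),(406,238),(410,262)]
q=np.array([P(u,v,.246) for u,v in pts]);A=np.c_[2*q,np.ones(len(q))];s=np.linalg.lstsq(A,(q**2).sum(1),rcond=None)[0]
print("axis",s[:2],np.sqrt(s[2]+s[:2]@s[:2]))
print("table",P(119,147,.136),P(133,243,.136))
print("base",P(249,76,.02),P(394,78,.02), "bridge",P(234,116,.225),P(412,118,.225))
E
```

```text
red px 229 285 263 275 cen [0.62196391 0.02141223] dir deg -0.7419951
tip px 225.4 264.5 [0.60779942 0.0246992 ]
tip offset from line mm (left +) 3.1032685711922405 deg 3.8653085179327964
axis [0.65302007 0.0212475 ] 0.0424036206788113
table [0.50803737 0.06585069] [ 0.5031124  -0.01058812]
base [0.58663473 0.11497293] [0.7307314  0.10871309] bridge [0.61445625 0.09146992] [0.698438   0.08792407]
```

Call:
{"api": "step_arm", "payload": {"increments": [{"x": 0,"y": 0,"z": 0,"wx": 0,"wy": 0,"wz": 0.055,"gripper": 1},{"x": 0,"y": 0,"z": 0,"wx": 0,"wy": 0,"wz": 0,"gripper": 1}]}}

```text
time_s: 4.95
position: [0.6518, 0.0205, 0.4311]
tool_rot: [[0.996, -0.085, 0.008], [-0.085, -0.996, 0.002], [0.007, -0.003, -1.0]]
ft_force: [11.4, 6.6, 2.9]
grip_width: 0.0126
```

Run:
```python
from ang import *
import pickle
s=env.observe();print(s["ft_force"],s["tool_rot"])
c=cam("wrist");pickle.dump(c,open("c3.pkl","wb"));run(c,(225,250,295,285),(190,245,245,285),None,"u")
x=c[0][235:300,180:310];cv2.imwrite("pics/w3.png",cv2.resize(x,None,fx=6,fy=6,interpolation=cv2.INTER_CUBIC))
```

```text
[11.35231474  6.61286584  2.94176026] [[ 0.9963789  -0.08468294  0.00760798]
 [-0.08470171 -0.99640397  0.00217993]
 [ 0.00739602 -0.00281645 -0.99996868]]
red px 229 285 263 275 cen [0.62204494 0.02306261] dir deg -3.71722
tip px 226.44444444444446 269.22222222222223 [0.60821628 0.02457006]
tip offset from line mm (left +) 0.6077360154127369 deg 0.7569719291575516
```

View pics/w3.png

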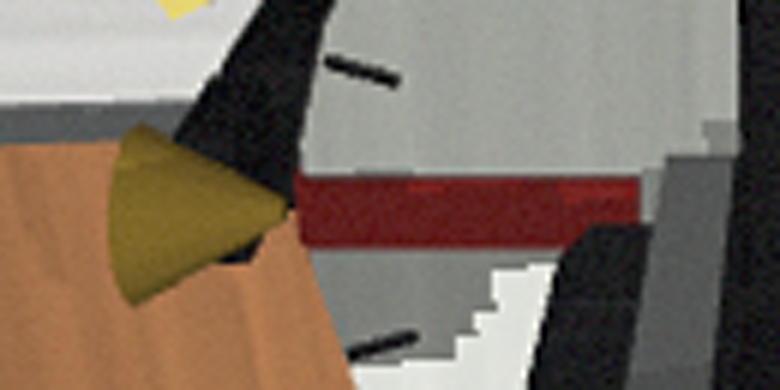

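In this crop the tip (crop y about 208) is within about 0.5° of the line's middle (about 212). I'll add a small turn, release and check from above.

Call:
{"api": "step_arm", "payload": {"increments": [{"x": 0,"y": 0,"z": 0,"wx": 0,"wy": 0,"wz": 0.01,"gripper": 1},{"x": 0,"y": 0,"z": 0,"wx": 0,"wy": 0,"wz": 0,"gripper": 1},{"x": 0,"y": 0,"z": 0,"wx": 0,"wy": 0,"wz": 0,"gripper": 4},{"x": 0,"y": 0,"z": 0,"wx": 0,"wy": 0,"wz": 0,"gripper": 4},{"x": 0,"y": 0,"z": 0,"wx": 0,"wy": 0,"wz": 0,"gripper": 4},{"x": 0,"y": 0,"z": -2,"wx": 0,"wy": 0,"wz": 0,"gripper": 4},{"x": 0,"y": 0,"z": -3,"wx": 0,"wy": 0,"wz": 0,"gripper": 4},{"x": 0,"y": 0,"z": -3,"wx": 0,"wy": 0,"wz": 0,"gripper": 4},{"x": -3,"y": 0,"z": 0,"wx": 0,"wy": 0,"wz": 0,"gripper": 4},{"x": -3,"y": 0,"z": 0,"wx": 0,"wy": 0,"wz": 0,"gripper": 4},{"x": 0,"y": 0,"z": 0,"wx": 0,"wy": 0,"wz": 0,"gripper": 4}]}}

```text
time_s: 6.1
position: [0.5886, 0.0256, 0.5108]
tool_rot: [[0.996, -0.095, -0.0], [-0.095, -0.996, -0.0], [-0.0, 0.0, -1.0]]
ft_force: [1.2, 0.5, 1.5]
grip_width: 0.0399
```

Run:
```python
from ang import *
import pickle
s=env.observe();print(s["ft_force"],s["position"])
c=cam("wrist");pickle.dump(c,open("c4.pkl","wb"))
cv2.imwrite("pics/w4.png",c[0])
```

```text
[1.23093204 0.46439488 1.49629943] [0.5886159  0.02562268 0.51084188]
```

View pics/w4.png

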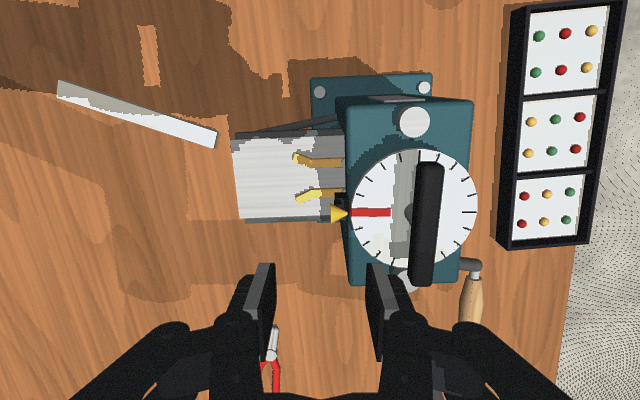

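The red line (352–390,212) now meets the pointer tip (349,213). Next I'll check that numerically and fix the table and guide geometry.

Run:
```python
from ang import *
import pickle
c=pickle.load(open("c4.pkl","rb"));run(c,(345,200,395,225),(325,200,352,226),None,"u")
P=lambda u,v,z:onplane(c,u,v,z)[:2]
h=cv2.cvtColor(c[0],cv2.COLOR_BGR2HSV);H,S,V=[h[...,i].astype(int) for i in range(3)]
m=((H>14)&(H<32)&(S>110)&(V>70))
for b in((290,150,345,175),(290,183,345,206)):
    o=np.zeros_like(m);o[b[1]:b[3],b[0]:b[2]]=m[b[1]:b[3],b[0]:b[2]]
    for u in range(290,345,6):
        vv=np.nonzero(o[:,u])[0]
        if len(vv):print(u,vv.min(),vv.max(),P(u,vv.min(),.142).round(4),P(u,vv.max(),.142).round(4),P(u,vv.max(),.136).round(4))
# table left edge: bright low-sat vs wood
e=[]
for v in range(145,212,6):
    row=S[v,200:300]; k=200+np.nonzero(row<60)[0]
    k=[x for x in k if x>225][0]; e.append(P(k,v,.136)); print(v,k,e[-1].round(4))
f=np.polyfit([a[1] for a in e],[a[0] for a in e],1);print("yaw deg",-np.degrees(np.arctan(f[0])))
```

```text
red px 350 389 206 215 cen [0.62186201 0.02280888] dir deg -6.01998
tip px 346.375 213.0 [0.60612955 0.0235096 ]
tip offset from line mm (left +) -0.9530867896191964 deg -1.187127185975064
296 153 161 [0.5676 0.05  ] [0.5667 0.0424] [0.5662 0.0412]
302 156 164 [0.5729 0.0466] [0.5721 0.039 ] [0.5716 0.0377]
308 158 166 [0.5784 0.0442] [0.5775 0.0365] [0.5772 0.0352]
314 159 167 [0.5839 0.0427] [0.5831 0.035 ] [0.5829 0.0337]
320 159 166 [0.5896 0.0421] [0.5889 0.0354] [0.5888 0.0341]
326 158 166 [0.5953 0.0425] [0.5947 0.0349] [0.5946 0.0336]
332 158 166 [0.601 0.042] [0.6004 0.0343] [0.6004 0.033 ]
338 158 166 [0.6067 0.0415] [0.6061 0.0338] [0.6062 0.0325]
296 196 199 [0.5627 0.0078] [0.5623 0.0047] [0.5617 0.0029]
302 193 202 [0.5689 0.0103] [0.5678 0.0011] [ 0.5673 -0.0008]
308 191 199 [0.5749 0.0118] [0.5741 0.0036] [0.5737 0.0018]
314 189 196 [0.581  0.0133] [0.5803 0.0061] [0.58   0.0043]
320 189 196 [0.5868 0.0127] [0.5861 0.0056] [0.5859 0.0038]
326 188 196 [0.5927 0.0132] [0.592 0.005] [0.5919 0.0032]
332 188 205 [0.5985 0.0126] [ 0.5971 -0.0048] [ 0.5971 -0.0068]
338 188 192 [0.6043 0.0121] [0.604 0.008] [0.6042 0.0062]
145 231 [0.5063 0.0624]
151 231 [0.5053 0.0567]
157 232 [0.5052 0.0509]
163 233 [0.5052 0.045 ]
169 233 [0.5042 0.0391]
175 234 [0.5041 0.0331]
181 235 [0.504 0.027]
187 236 [0.504  0.0209]
193 236 [0.5029 0.0148]
199 237 [0.5029 0.0085]
205 238 [0.5028 0.0021]
211 239 [ 0.5027 -0.0043]
yaw deg -2.9536363907120444
```

Run:
```python
from h import *
import pickle
c=pickle.load(open("c4.pkl","rb"));P=lambda u,v,z:onplane(c,u,v,z)[:2]
I=c[0].astype(float);r=I[...,2]-np.maximum(I[...,0],I[...,1]);r[r<30]=0
L=[]
for u in range(354,388,3):
    w=r[203:222,u:u+3].sum(1);v=(w*np.arange(203,222)).sum()/w.sum();L.append(P(u+1,v,.246));print(u+1,round(v,2),L[-1].round(4))
L=np.array(L);f=np.polyfit(L[:,0],L[:,1],1);print("dir",np.degrees(np.arctan(f[0])))
Y=np.minimum(I[...,2],I[...,1])-I[...,0]
for u in range(332,352,2):
    w=np.clip(Y[200:226,u]-50,0,None)
    if w.sum()>0:
        v=(w*np.arange(200,226)).sum()/w.sum();p=P(u,v,.246);print("ptr",u,round(v,2),p.round(4),"off mm",round(1e3*(p[1]-np.polyval(f,p[0])),2))
x=c[0][185:240,320:400];cv2.imwrite("pics/w5.png",cv2.resize(x,None,fx=9,fy=9,interpolation=cv2.INTER_CUBIC))
```

```text
355 212.11 [0.6121 0.0236]
358 212.03 [0.6141 0.0235]
361 212.03 [0.6162 0.0233]
364 212.02 [0.6183 0.0231]
367 212.06 [0.6203 0.0229]
370 212.14 [0.6224 0.0226]
373 212.13 [0.6244 0.0224]
376 212.12 [0.6265 0.0222]
379 212.11 [0.6285 0.022 ]
382 212.11 [0.6306 0.0219]
385 212.1 [0.6327 0.0217]
388 212.01 [0.6347 0.0215]
dir -5.462541568484876
ptr 332 214.67 [0.5962 0.0232] off mm -1.93
ptr 334 214.45 [0.5976 0.0233] off mm -1.77
ptr 336 214.26 [0.5989 0.0233] off mm -1.62
ptr 338 214.06 [0.6003 0.0233] off mm -1.48
ptr 340 213.81 [0.6017 0.0233] off mm -1.29
ptr 342 213.58 [0.6031 0.0234] off mm -1.12
ptr 344 213.42 [0.6045 0.0234] off mm -1.0
ptr 346 213.29 [0.6059 0.0233] off mm -0.91
```

View pics/w5.png

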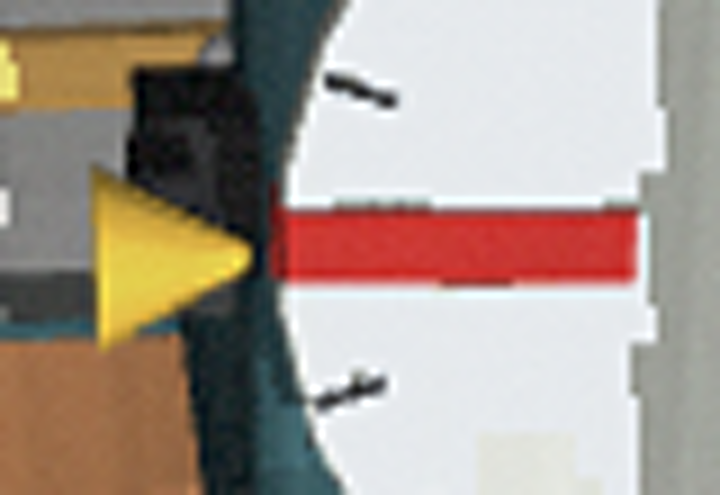

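The tip sits 0.8–0.9 mm off the line's middle, so the dial is about 1–2° too far clockwise. The handle is aligned with the gripper's yaw, so I'll regrip and turn back about 1.6°.

Call:
{"api": "step_arm", "payload": {"increments": [{"x": 3,"y": 0,"z": 0,"wx": 0,"wy": 0,"wz": 0,"gripper": 4},{"x": 3.2,"y": 0.1,"z": 0,"wx": 0,"wy": 0,"wz": 0,"gripper": 4},{"x": 0,"y": 0,"z": 3,"wx": 0,"wy": 0,"wz": 0,"gripper": 4},{"x": 0,"y": 0,"z": 3,"wx": 0,"wy": 0,"wz": 0,"gripper": 4},{"x": 0,"y": 0,"z": 1.9,"wx": 0,"wy": 0,"wz": 0,"gripper": 4},{"x": 0,"y": 0,"z": 0,"wx": 0,"wy": 0,"wz": 0,"gripper": 1},{"x": 0,"y": 0,"z": 0,"wx": 0,"wy": 0,"wz": 0,"gripper": 1},{"x": 0,"y": 0,"z": 0,"wx": 0,"wy": 0,"wz": 0,"gripper": 1},{"x": 0,"y": 0,"z": 0,"wx": 0,"wy": 0,"wz": 0,"gripper": 1},{"x": 0,"y": 0,"z": 0,"wx": 0,"wy": 0,"wz": -0.014,"gripper": 1},{"x": 0,"y": 0,"z": 0,"wx": 0,"wy": 0,"wz": -0.014,"gripper": 1},{"x": 0,"y": 0,"z": 0,"wx": 0,"wy": 0,"wz": 0,"gripper": 1},{"x": 0,"y": 0,"z": 0,"wx": 0,"wy": 0,"wz": 0,"gripper": 4},{"x": 0,"y": 0,"z": 0,"wx": 0,"wy": 0,"wz": 0,"gripper": 4},{"x": 0,"y": 0,"z": 0,"wx": 0,"wy": 0,"wz": 0,"gripper": 4}]}}

```text
time_s: 7.65
position: [0.6529, 0.0184, 0.4317]
tool_rot: [[0.998, -0.067, 0.002], [-0.067, -0.998, -0.0], [0.002, -0.0, -1.0]]
ft_force: [-0.6, 0.4, -0.5]
grip_width: 0.0398
```

Call:
{"api": "step_arm", "payload": {"increments": [{"x": 0,"y": 0,"z": -2,"wx": 0,"wy": 0,"wz": 0,"gripper": 4},{"x": 0,"y": 0,"z": -3,"wx": 0,"wy": 0,"wz": 0,"gripper": 4},{"x": 0,"y": 0,"z": -2,"wx": 0,"wy": 0,"wz": 0,"gripper": 4},{"x": -3,"y": 0,"z": 0,"wx": 0,"wy": 0,"wz": 0,"gripper": 4},{"x": -3,"y": 0,"z": 0,"wx": 0,"wy": 0,"wz": 0,"gripper": 4},{"x": 0,"y": 0,"z": 0,"wx": 0,"wy": 0,"wz": 0,"gripper": 4}]}}

```text
time_s: 8.25
position: [0.5904, 0.0229, 0.5024]
tool_rot: [[0.998, -0.066, 0.001], [-0.066, -0.998, -0.0], [0.001, -0.0, -1.0]]
ft_force: [0.7, 0.4, 0.2]
grip_width: 0.0399
```

```bash
cat > m2.py <<'E'
from h import *
import pickle
s=env.observe();print(s["ft_force"],s["position"],s["tool_rot"][0],s["q"],s["time_s"])
c=cam("wrist");pickle.dump(c,open("c5.pkl","wb"));P=lambda u,v,z:onplane(c,u,v,z)[:2]
I=c[0].astype(float);r=I[...,2]-np.maximum(I[...,0],I[...,1]);r[r<60]=0
t=proj(c,(.611,.0234,.246));e=proj(c,(.635,.0216,.246));v0=int(t[1]);print(t,e)
L=[]
for u in range(int(t[0]),int(e[0]),3):
    w=r[v0-10:v0+12,u:u+3].sum(1);v=(w*np.arange(v0-10,v0+12)).sum()/w.sum();L.append(P(u+1,v,.246))
L=np.array(L);f=np.polyfit(L[:,0],L[:,1],1);print("dir",np.degrees(np.arctan(f[0])),len(L),L[0],L[-1])
Y=np.minimum(I[...,2],I[...,1])-I[...,0]
for u in range(int(t[0])-20,int(t[0]),2):
    w=np.clip(Y[v0-13:v0+14,u]-50,0,None)
    if w.sum()>0:
        v=(w*np.arange(v0-13,v0+14)).sum()/w.sum();p=P(u,v,.246);print("ptr",u,round(v,2),p.round(4),"off mm",round(1e3*(p[1]-np.polyval(f,p[0])),2))
E
python3 m2.py
```

```text
[0.65143221 0.387686   0.22643499] [0.59037471 0.02292095 0.50239736] [ 0.99779034 -0.06642535  0.00145358] [-9.24935318e+00  2.36013666e+01  5.56511943e+01  1.01951915e-02
  1.00664689e+02 -5.43876102e+00] 8.25
[351.09751137 214.08985381] [387.26654482 214.37067074]
dir -3.7885802263960944 12 [0.61157169 0.02263782] [0.63349085 0.02113976]
ptr 331 215.42 [0.5976 0.0233] off mm -0.11
ptr 333 215.26 [0.5989 0.0234] off mm 0.0
ptr 335 215.07 [0.6003 0.0234] off mm 0.14
ptr 337 215.0 [0.6016 0.0234] off mm 0.19
ptr 339 214.83 [0.6029 0.0234] off mm 0.31
ptr 341 214.72 [0.6043 0.0234] off mm 0.39
ptr 343 214.62 [0.6056 0.0234] off mm 0.46
```

The dial now agrees within about 0.5 mm. The mill's axis is at (0.653,0.021) with a yaw of about −3°.

The bar goes next. I'll grip it 45 mm behind its centre so the fingers stay clear of the guides.

Call:
{"api": "step_arm", "payload": {"increments": [{"x": 0,"y": 0,"z": 0,"wx": 0,"wy": 0,"wz": -0.141,"gripper": 5},{"x": 0,"y": 0,"z": 0,"wx": 0,"wy": 0,"wz": -0.141,"gripper": 5},{"x": 0,"y": 0,"z": 0,"wx": 0,"wy": 0,"wz": -0.141,"gripper": 5},{"x": 0,"y": 0,"z": 0,"wx": 0,"wy": 0,"wz": -0.141,"gripper": 5},{"x": 0,"y": 0,"z": 0,"wx": 0,"wy": 0,"wz": -0.141,"gripper": 5},{"x": 0,"y": 0,"z": 0,"wx": 0,"wy": 0,"wz": -0.141,"gripper": 5},{"x": 0,"y": 0,"z": 0,"wx": 0,"wy": 0,"wz": -0.141,"gripper": 5},{"x": 0,"y": 0,"z": 0,"wx": 0,"wy": 0,"wz": -0.141,"gripper": 5},{"x": 0,"y": 0,"z": 0,"wx": 0,"wy": 0,"wz": -0.141,"gripper": 5},{"x": 0,"y": 0,"z": 0,"wx": 0,"wy": 0,"wz": -0.141,"gripper": 5},{"x": 0,"y": 0,"z": 0,"wx": 0,"wy": 0,"wz": 0,"gripper": 5}]}}

```text
time_s: 9.4
position: [0.5938, 0.0221, 0.5007]
tool_rot: [[0.225, 0.974, 0.001], [0.974, -0.225, -0.0], [0.0, 0.001, -1.0]]
ft_force: [0.2, -0.0, -0.4]
grip_width: 0.0502
```

Call:
{"api": "step_arm", "payload": {"increments": [{"x": 2.04,"y": -1.89,"z": 0,"wx": 0,"wy": 0,"wz": 0,"gripper": 5},{"x": 2.04,"y": -1.89,"z": 0,"wx": 0,"wy": 0,"wz": 0,"gripper": 5},{"x": 2.04,"y": -1.89,"z": 0,"wx": 0,"wy": 0,"wz": 0,"gripper": 5},{"x": 2.04,"y": -1.89,"z": 0,"wx": 0,"wy": 0,"wz": 0,"gripper": 5},{"x": 2.04,"y": -1.89,"z": 0,"wx": 0,"wy": 0,"wz": 0,"gripper": 5},{"x": 2.04,"y": -1.89,"z": 0,"wx": 0,"wy": 0,"wz": 0,"gripper": 5},{"x": 2.04,"y": -1.89,"z": 2,"wx": 0,"wy": 0,"wz": 0,"gripper": 5},{"x": 2.04,"y": -1.89,"z": 2,"wx": 0,"wy": 0,"wz": 0,"gripper": 5},{"x": 2.04,"y": -1.89,"z": 2,"wx": 0,"wy": 0,"wz": 0,"gripper": 5},{"x": 2.04,"y": -1.89,"z": 2,"wx": 0,"wy": 0,"wz": 0,"gripper": 5},{"x": 2.04,"y": -1.89,"z": 3,"wx": 0,"wy": 0,"wz": 0,"gripper": 5},{"x": 2.04,"y": -1.89,"z": 3,"wx": 0,"wy": 0,"wz": 0,"gripper": 5},{"x": 0,"y": 0,"z": 3,"wx": 0,"wy": 0,"wz": 0,"gripper": 5},{"x": 0,"y": 0,"z": 3,"wx": 0,"wy": 0,"wz": 0,"gripper": 5},{"x": 0,"y": 0,"z": 0,"wx": 0,"wy": 0,"wz": 0,"gripper": 5}]}}

```text
time_s: 10.9
position: [0.4273, 0.3121, 0.2977]
tool_rot: [[0.229, 0.973, -0.006], [0.973, -0.229, -0.003], [-0.004, -0.005, -1.0]]
ft_force: [-0.0, -0.7, 0.9]
grip_width: 0.0503
```

Run:
```python
from h import *
import pickle
s=env.observe();p=np.array(s["position"]);R=np.array(s["tool_rot"]);print(p,R.round(4).tolist(),s["time_s"])
c=cam("wrist");pickle.dump(c,open("c6.pkl","wb"));cv2.imwrite("pics/w6.png",c[0])
h=cv2.cvtColor(c[0],cv2.COLOR_BGR2HSV);m=((h[...,1]<60)&(h[...,2]>130)).astype(np.uint8)
for k in cv2.findContours(m,0,1)[0]:
    if cv2.contourArea(k)>1500:
        q=np.array([onplane(c,u,v,.008)[:2] for u,v in k[:,0]]);r=cv2.minAreaRect((q*1e3).astype(np.float32));print(r,cv2.boundingRect(k))
```

```text
[0.4272917  0.31208706 0.29766956] [[0.2289, 0.9734, -0.006], [0.9734, -0.2289, -0.0025], [-0.0038, -0.0052, -1.0]] 10.9
((466.6858215332031, 303.9251708984375), (15.829185485839844, 137.708984375), 77.05039978027344) (312, 166, 22, 160)
((435.14019775390625, 444.2339782714844), (48.10535430908203, 55.77888870239258), 2.3245856761932373) (457, 133, 84, 68)
((361.1066589355469, 93.73448181152344), (23.265840530395508, 202.17657470703125), 65.90282440185547) (0, 38, 40, 264)
((303.7886047363281, 323.87164306640625), (41.951202392578125, 22.594335556030273), 15.990960121154785) (264, 0, 63, 62)
```

View pics/w6.png

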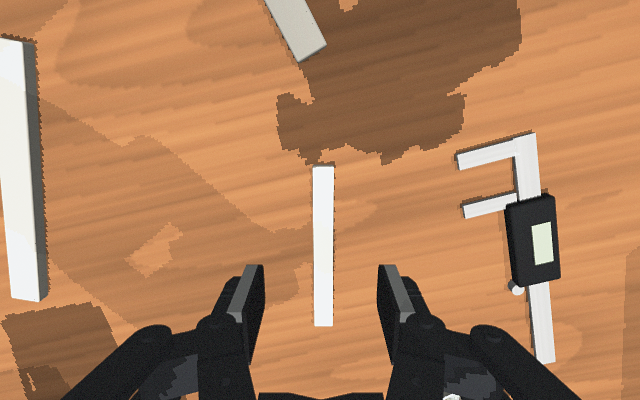

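The wrist view shows the bar (312–334, 166–326) straight between the open fingers, measuring 138x16 mm with a yaw of −13°. That matches the description, so I'll descend and grip.

Call:
{"api": "step_arm", "payload": {"increments": [{"x": 0.05,"y": -0.45,"z": 2.4,"wx": 0,"wy": 0,"wz": 0,"gripper": 5},{"x": 0,"y": 0,"z": 2.4,"wx": 0,"wy": 0,"wz": 0,"gripper": 5},{"x": 0,"y": 0,"z": 2.4,"wx": 0,"wy": 0,"wz": 0,"gripper": 5},{"x": 0,"y": 0,"z": 2.2,"wx": 0,"wy": 0,"wz": 0,"gripper": 5},{"x": 0,"y": 0,"z": 1.2,"wx": 0,"wy": 0,"wz": 0,"gripper": 4},{"x": 0,"y": 0,"z": 1.0,"wx": 0,"wy": 0,"wz": 0,"gripper": 3},{"x": 0,"y": 0,"z": 0,"wx": 0,"wy": 0,"wz": 0,"gripper": 3},{"x": 0,"y": 0,"z": 0,"wx": 0,"wy": 0,"wz": 0,"gripper": 2.4}], "newtons": 80}}

```text
time_s: 11.75
position: [0.4235, 0.3136, 0.1856]
tool_rot: [[0.226, 0.974, 0.001], [0.974, -0.226, 0.001], [0.001, 0.001, -1.0]]
ft_force: [-0.2, 0.6, 0.2]
grip_width: 0.024
```

Call:
{"api": "step_arm", "payload": {"increments": [{"x": 0,"y": 0,"z": 0.5,"wx": 0,"wy": 0,"wz": 0,"gripper": 2.4},{"x": 0,"y": 0,"z": 0.45,"wx": 0,"wy": 0,"wz": 0,"gripper": 2.4},{"x": 0,"y": 0,"z": 0,"wx": 0,"wy": 0,"wz": 0,"gripper": 1},{"x": 0,"y": 0,"z": 0,"wx": 0,"wy": 0,"wz": 0,"gripper": 1},{"x": 0,"y": 0,"z": 0,"wx": 0,"wy": 0,"wz": 0,"gripper": 1},{"x": 0,"y": 0,"z": 0,"wx": 0,"wy": 0,"wz": 0,"gripper": 1}]}}

```text
time_s: 12.35
position: [0.4231, 0.3134, 0.1752]
tool_rot: [[0.226, 0.974, -0.0], [0.974, -0.226, -0.0], [-0.0, -0.0, -1.0]]
ft_force: [-0.6, 0.3, -1.3]
grip_width: 0.013
```

Call:
{"api": "step_arm", "payload": {"increments": [{"x": 0,"y": 0,"z": -0.5,"wx": 0,"wy": 0,"wz": 0,"gripper": 1},{"x": 0,"y": 0,"z": -1,"wx": 0,"wy": 0,"wz": 0,"gripper": 1},{"x": 0,"y": 0,"z": -1,"wx": 0,"wy": 0,"wz": 0,"gripper": 1},{"x": 0,"y": 0,"z": -2,"wx": 0,"wy": 0,"wz": 0,"gripper": 1},{"x": 0,"y": 0,"z": -2,"wx": 0,"wy": 0,"wz": 0,"gripper": 1},{"x": 0,"y": 0,"z": -2,"wx": 0,"wy": 0,"wz": 0,"gripper": 1},{"x": 0,"y": 0,"z": -2,"wx": 0,"wy": 0,"wz": 0,"gripper": 1},{"x": 0,"y": 0,"z": -2,"wx": 0,"wy": 0,"wz": 0,"gripper": 1},{"x": 0,"y": 0,"z": -2,"wx": 0,"wy": 0,"wz": 0,"gripper": 1},{"x": 0,"y": 0,"z": -2,"wx": 0,"wy": 0,"wz": -0.044,"gripper": 1},{"x": 0,"y": 0,"z": -2,"wx": 0,"wy": 0,"wz": -0.044,"gripper": 1},{"x": 0,"y": 0,"z": -2,"wx": 0,"wy": 0,"wz": -0.044,"gripper": 1},{"x": 0,"y": 0,"z": -2,"wx": 0,"wy": 0,"wz": -0.044,"gripper": 1},{"x": 0,"y": 0,"z": 0,"wx": 0,"wy": 0,"wz": 0,"gripper": 1}]}}

```text
time_s: 13.75
position: [0.4228, 0.3134, 0.4034]
tool_rot: [[0.051, 0.999, 0.005], [0.999, -0.051, 0.002], [0.003, 0.005, -1.0]]
ft_force: [0.0, 0.2, -2.2]
grip_width: 0.0128
```

Call:
{"api": "step_arm", "payload": {"increments": [{"x": -1,"y": 0.2,"z": 0,"wx": 0,"wy": 0,"wz": 0,"gripper": 1},{"x": -2,"y": 0.4,"z": 0,"wx": 0,"wy": 0,"wz": 0,"gripper": 1},{"x": -2,"y": 0.4,"z": 0,"wx": 0,"wy": 0,"wz": 0,"gripper": 1},{"x": -2,"y": 0.4,"z": 0,"wx": 0,"wy": 0,"wz": 0,"gripper": 1},{"x": -2,"y": 0.4,"z": 0,"wx": 0,"wy": 0,"wz": 0,"gripper": 1},{"x": -2,"y": 0.4,"z": 0,"wx": 0,"wy": 0,"wz": 0,"gripper": 1},{"x": -2,"y": 0.4,"z": 0,"wx": 0,"wy": 0,"wz": 0,"gripper": 1},{"x": -2,"y": 0.4,"z": 0,"wx": 0,"wy": 0,"wz": 0,"gripper": 1},{"x": -2,"y": 0.4,"z": 0,"wx": 0,"wy": 0,"wz": 0,"gripper": 1},{"x": -2,"y": 0.4,"z": 0,"wx": 0,"wy": 0,"wz": 0,"gripper": 1},{"x": -2,"y": 0.4,"z": 0,"wx": 0,"wy": 0,"wz": 0,"gripper": 1},{"x": -2,"y": 0.4,"z": 0,"wx": 0,"wy": 0,"wz": 0,"gripper": 1},{"x": -2,"y": 0.4,"z": 0,"wx": 0,"wy": 0,"wz": 0,"gripper": 1},{"x": -2,"y": 0,"z": 0,"wx": 0,"wy": 0,"wz": 0,"gripper": 1},{"x": -1,"y": 0,"z": 0,"wx": 0,"wy": 0,"wz": 0,"gripper": 1},{"x": 0,"y": 0,"z": 0,"wx": 0,"wy": 0,"wz": 0,"gripper": 1}]}}

```text
time_s: 15.35
position: [0.4583, 0.0302, 0.3995]
tool_rot: [[0.054, 0.999, -0.002], [0.999, -0.054, 0.0], [0.0, -0.002, -1.0]]
ft_force: [-0.9, -0.0, -2.3]
grip_width: 0.0133
```

```bash
cat > bar.py <<'E'
from h import *
import pickle,sys
s=env.observe();print(s["position"],s["tool_rot"].round(4).tolist(),s["ft_force"],s["grip_width"])
c=cam("wrist");pickle.dump(c,open(sys.argv[1]+".pkl","wb"));cv2.imwrite("pics/"+sys.argv[1]+".png",c[0])
z=s["position"][2]-.1752+.008
h=cv2.cvtColor(c[0],cv2.COLOR_BGR2HSV);m=((h[...,1]<60)&(h[...,2]>130)).astype(np.uint8)
for k in cv2.findContours(m,0,1)[0]:
    if cv2.contourArea(k)>800:
        q=np.array([onplane(c,u,v,z)[:2] for u,v in k[:,0]]);r=cv2.minAreaRect((q*1e3).astype(np.float32));print(np.round(r[0]),np.round(r[1]),round(r[2],1),cv2.boundingRect(k))
E
python3 bar.py w7
```

```text
[0.45828542 0.0302436  0.39953665] [[0.0542, 0.9985, -0.0015], [0.9985, -0.0542, 0.0002], [0.0001, -0.0015, -1.0]] [-0.88148231 -0.00838456 -2.33856802] 0.013314239662600303
[ 502. -103.] [32. 21.] 86.9 (14, 364, 69, 36)
[476.  29.] [19. 85.] 86.9 (300, 237, 41, 163)
[414. -81.] [24.  8.] 82.5 (3, 195, 63, 23)
[376.  54.] [ 9. 61.] 65.9 (333, 0, 92, 169)
```

Run:
```python
from h import *
import pickle
c=pickle.load(open("w7.pkl","rb"));h=cv2.cvtColor(c[0],cv2.COLOR_BGR2HSV)
print(ray(c,320,200))
z=.3995-.1752+.008
for v in range(240,400,12):
    k=300+np.nonzero((h[v,295:345,1]<60)&(h[v,295:345,2]>90))[0]-5
    a,b=[onplane(c,x,v,z) for x in(k.min()-.5,k.max()+.5)];print(v,k.min(),k.max(),a[:2].round(4),round(1e3*np.hypot(*(b-a)[:2]),1))
# side view bar ends expected
d=cam("side");pickle.dump(d,open("sd.pkl","wb"))
for L in(-.025,.02,.05,.08,.115):
    print(L,proj(d,(.4583+L*.9986,.0302-L*.0523,.2243)).round(1))
hs=cv2.cvtColor(d[0],cv2.COLOR_BGR2HSV);m=((hs[...,1]<50)&(hs[...,2]>110)).astype(np.uint8);m[:100]=0
for k in cv2.findContours(m,0,1)[0]:
    if cv2.contourArea(k)>60: print(cv2.boundingRect(k),cv2.minAreaRect(k))
```

```text
(array([0.37509886, 0.03509866, 0.3670686 ]), array([ 0.30281838, -0.01767646, -0.95306448]))
240 302 339 [0.4347 0.0241] 15.6
252 302 339 [0.4401 0.0237] 15.8
264 295 344 [0.4455 0.0204] 21.0
276 295 344 [0.4512 0.0199] 21.3
288 295 344 [0.457  0.0195] 21.5
300 295 344 [0.463 0.019] 21.8
312 295 344 [0.4691 0.0186] 22.1
324 305 336 [0.4756 0.0225] 14.3
336 304 337 [0.482  0.0217] 15.4
348 303 337 [0.4886 0.0207] 16.0
360 304 337 [0.4954 0.0207] 15.8
372 305 344 [0.5024 0.0207] 18.8
384 296 344 [0.5093 0.0159] 23.4
396 305 336 [0.5169 0.0197] 15.5
-0.025 [337.5 189. ]
0.02 [324.7 184.2]
0.05 [316.5 181.1]
0.08 [308.6 178.1]
0.115 [299.7 174.7]
(617, 375, 23, 25) ((628.0, 387.0), (24.0, 22.0), 90.0)
(0, 345, 36, 55) ((17.5, 372.0), (35.0, 54.0), 0.0)
(299, 333, 90, 38) ((343.54083251953125, 351.3754577636719), (92.98282623291016, 11.452862739562988), 18.13808250427246)
(211, 333, 33, 29) ((226.389892578125, 346.8540344238281), (18.660003662109375, 28.070785522460938), 46.63658142089844)
(167, 315, 26, 20) ((179.19593811035156, 324.4256896972656), (27.318195343017578, 6.742362976074219
[... 760 characters left out ...]
(237.2000274658203, 201.90000915527344), (11.62755298614502, 26.385601043701172), 63.43495178222656)
(244, 187, 13, 11) ((251.40000915527344, 193.69998168945312), (10.294882774353027, 11.163125991821289), 60.2551155090332)
(298, 172, 26, 11) ((310.7215576171875, 176.87229919433594), (26.57013702392578, 4.160251617431641), 19.440034866333008)
(289, 129, 29, 25) ((303.5882873535156, 140.14707946777344), (30.316951751708984, 18.91777801513672), 14.03624439239502)
(458, 100, 182, 110) ((548.5, 154.5), (109.0, 181.0), 90.0)
(350, 100, 48, 42) ((375.73394775390625, 120.27983093261719), (29.50105094909668, 50.47745132446289), 73.3007583618164)
(283, 100, 32, 31) ((298.5, 115.0), (30.0, 31.0), 90.0)
```

Call:
{"api": "step_arm", "payload": {"increments": [{"x": 0.09,"y": 0,"z": 2,"wx": 0,"wy": 0,"wz": 0,"gripper": 1},{"x": 0,"y": 0,"z": 2,"wx": 0,"wy": 0,"wz": 0,"gripper": 1},{"x": 0,"y": 0,"z": 2,"wx": 0,"wy": 0,"wz": 0,"gripper": 1},{"x": 0,"y": 0,"z": 1.4,"wx": 0,"wy": 0,"wz": 0,"gripper": 1},{"x": 0,"y": 0,"z": 0,"wx": 0,"wy": 0,"wz": 0,"gripper": 1},{"x": 0,"y": 1.2,"z": 0,"wx": 0,"wy": 0,"wz": 0,"gripper": 1},{"x": 0,"y": 1.2,"z": 0,"wx": 0,"wy": 0,"wz": 0,"gripper": 1},{"x": 0,"y": 1.2,"z": 0,"wx": 0,"wy": 0,"wz": 0,"gripper": 1},{"x": 0,"y": 1.2,"z": 0,"wx": 0,"wy": 0,"wz": 0,"gripper": 1},{"x": 0,"y": 0,"z": 0,"wx": 0,"wy": 0,"wz": 0,"gripper": 1},{"x": 0,"y": 0,"z": 0,"wx": 0,"wy": 0,"wz": 0,"gripper": 1}]}}

```text
time_s: 16.55
position: [0.5062, 0.0301, 0.3266]
tool_rot: [[0.051, 0.999, 0.0], [0.999, -0.051, -0.0], [0.0, 0.0, -1.0]]
ft_force: [-0.8, 0.4, -1.5]
grip_width: 0.0132
```

```bash
python3 bar.py w8
python3 - <<'E'
from h import *
import pickle
c=pickle.load(open("w8.pkl","rb"));s=env.observe()["position"]
def R(p): return proj(c,p).round(1)
u=np.array([.9986,-.0523,0]);o=np.array([.653,.021,0])
print("guide pts px expected",[R(o+u*-a+np.array([.0523,.9986,0])*b+[0,0,.142]) for a in(.09,.075) for b in(-.011,.011)])
E
```

```text
[0.50624167 0.03006581 0.3265539 ] [[0.0512, 0.9987, 0.0001], [0.9987, -0.0512, -0.0], [0.0, 0.0001, -1.0]] [-0.75934609  0.44415586 -1.47831624] 0.013176420807266923
[506.   6.] [25. 34.] 87.0 (234, 256, 59, 70)
[525.  44.] [50. 89.] 84.1 (296, 231, 120, 169)
[417.  53.] [11. 45.] 66.0 (334, 0, 80, 129)
guide pts px expected [array([296.1, 365.4]), array([337.8, 365.5]), array([296.6, 387.7]), array([337.3, 387.8])]
```

Run:
```python
from h import *
import pickle
c=pickle.load(open("w8.pkl","rb"));h=cv2.cvtColor(c[0],cv2.COLOR_BGR2HSV);zb=.3266-.1752+.008
for v in list(range(236,260,8))+list(range(330,400,5)):
    H,S,V=[h[v,:,i].astype(int) for i in range(3)]
    br=np.nonzero((H>16)&(H<34)&(S>110)&(V>60))[0];br=br[(br>250)&(br<390)]
    print(v,"brass",br.min() if len(br) else 0,br[br<317].max() if (br<317).any() else 0,br[br>317].min() if (br>317).any() else 0,br.max() if len(br) else 0, "expect bar L/R",proj(c,onplane(c,0,0,zb)) .round(0)[0] if 0 else "", "".join("B" if x>=16 and x<34 and s>110 else ("w" if s<60 and y>130 else ("g" if s<60 and y>60 else ".")) for x,s,y in zip(H[270:370:2],S[270:370:2],V[270:370:2])))
```

```text
236 brass 0 0 0 0 expect bar L/R  ................gggggggggggggggwgwg...............
244 brass 0 0 0 0 expect bar L/R  ................wwwwwwwwwwwwwwwwwww...............
252 brass 0 0 0 0 expect bar L/R  ................wwwwwwwwwwwwwwwwwww...............
330 brass 0 0 0 0 expect bar L/R  .................gwwwwwwwwwwwwwwww................
335 brass 0 0 0 0 expect bar L/R  .................gwwwwwwwwwwwwwwww................
340 brass 0 0 0 0 expect bar L/R  .................wwwwwwwwwwwwwwwww................
345 brass 0 0 0 0 expect bar L/R  .................wwwwwwwwwwwwwwwww................
350 brass 0 0 0 0 expect bar L/R  ..............g..wwwwwwwwwwwwwwwww................
355 brass 0 0 0 0 expect bar L/R  ..............g.gwwwwwwwwwwwwwwwwwg...............
360 brass 0 0 0 0 expect bar L/R  ..............wwwwwwwwwwwwwwwwwwwwwwgg............
365 brass 342 0 342 344 expect bar L/R  .............gwwwwwwwwwwwwwwwwwwwwggBB............
370 brass 339 0 339 345 expect bar L/R  .............wwwwwwwwwwwwwwwwwwwwwgBBB............
375 brass 338 0 338 345 expect bar L/R  .............gwwwwwwwwwwwwwwwwwwwwBBBB............
380 brass 338 0 338 345 expect bar L/R  .............wwwwwwwwwwwwwwwwwwwwwBBBB............
385 brass 337 0 337 345 expect bar L/R  .............wwwwwwwwwwwwwwwwwwwwwBBBB............
390 brass 337 0 337 345 expect bar L/R  .............wwggwwwwwwwwwwwwwwwwwBBBB............
395 brass 337 0 337 341 expect bar L/R  ................ggwwwwwwwwwwwwwwwwBB..............
```

Run:
```python
from h import *
import pickle
c=pickle.load(open("w8.pkl","rb"));h=cv2.cvtColor(c[0],cv2.COLOR_BGR2HSV)
for v in(384,390,394,397,399):
    print(v,[tuple(int(t) for t in h[v,u]) for u in range(288,312,2)])
    print("  R",[tuple(int(t) for t in h[v,u]) for u in range(330,350,2)])
a=[proj(c,(.653-d*.9986+b*.0523,.021+d*.0523+b*.9986,.142)).round(1).tolist() for d in(.09,.075,.07) for b in(-.014,-.011,.011,.014)];print(a)
```

```text
384 [(150, 7, 36), (163, 64, 28), (105, 13, 39), (78, 44, 29), (15, 7, 153), (40, 3, 229), (45, 2, 225), (0, 1, 224), (24, 13, 200), (30, 2, 247), (30, 1, 246), (30, 2, 246)]
  R [(90, 1, 247), (90, 1, 247), (90, 1, 247), (90, 1, 252), (18, 147, 218), (18, 144, 211), (18, 142, 216), (19, 145, 220), (106, 142, 27), (135, 55, 37)]
390 [(0, 15, 34), (110, 34, 45), (126, 34, 37), (0, 0, 33), (45, 11, 143), (45, 4, 131), (20, 6, 130), (50, 6, 130), (25, 11, 143), (20, 3, 248), (30, 1, 246), (30, 2, 246)]
  R [(90, 1, 247), (90, 1, 247), (90, 1, 247), (60, 1, 251), (18, 148, 216), (18, 142, 213), (18, 141, 217), (19, 143, 219), (19, 82, 65), (90, 13, 39)]
394 [(53, 33, 31), (60, 24, 42), (120, 29, 35), (130, 21, 37), (30, 6, 82), (60, 2, 118), (60, 4, 138), (60, 4, 134), (36, 9, 146), (20, 3, 250), (45, 2, 247), (30, 2, 246)]
  R [(90, 1, 247), (90, 1, 247), (90, 1, 248), (30, 3, 253), (19, 149, 222), (18, 143, 225), (18, 137, 182), (18, 126, 142), (16, 81, 47), (53, 24, 42)]
397 [(50, 19, 40), (90, 7, 36), (90, 14, 37), (113, 24, 42), (113, 23, 44), (81, 42, 43), (150, 8, 32), (120, 20, 39), (84, 36, 35), (0, 0, 43), (30, 16, 97), (38, 18, 155)]
  R [(110, 18, 214), (101, 15, 132), (95, 23, 68), (110, 25, 31), (75, 33, 31), (120, 15, 34), (30, 15, 35), (120, 33, 39), (90, 13, 39), (105, 28, 37)]
399 [(110, 44, 35), (48, 34, 37), (0, 0, 37), (98, 28, 37), (165, 13, 40), (150, 13, 40), (30, 15, 35), (30, 7, 36), (96, 30, 42), (15, 14, 37), (45, 12, 42), (110, 28, 27)]
  R [(103, 56, 32), (150, 8, 34), (90, 15, 33), (110, 20, 38), (170, 21, 37), (90, 26, 39), (130, 21, 36), (140, 21, 37), (90, 7, 38), (120, 23, 34)]
[[290.4, 365.4], [296.1, 365.4], [337.8, 365.5], [343.5, 365.5], [291.1, 387.7], [296.6, 387.7], [337.3, 387.8], [342.8, 387.8], [291.3, 394.9], [296.8, 394.9], [337.1, 394.9], [342.6, 394.9]]
```

Call:
{"api": "step_arm", "payload": {"increments": [{"x": -0.17,"y": 0,"z": 0,"wx": 0,"wy": 0,"wz": 0,"gripper": 1},{"x": 0,"y": 0,"z": 0,"wx": 0,"wy": 0,"wz": 0,"gripper": 1},{"x": 0,"y": 0,"z": 0,"wx": 0,"wy": 0,"wz": 0,"gripper": 1}]}}

```text
time_s: 16.9
position: [0.5062, 0.0279, 0.3264]
tool_rot: [[0.052, 0.999, 0.0], [0.999, -0.052, -0.0], [0.0, 0.0, -1.0]]
ft_force: [-0.1, -0.3, -1.3]
grip_width: 0.013
```

Run:
```python
from h import *
import pickle
s=env.observe();print(s["position"],s["tool_rot"][0],s["ft_force"])
c=cam("wrist");pickle.dump(c,open("w9.pkl","wb"));h=cv2.cvtColor(c[0],cv2.COLOR_BGR2HSV).astype(int)
zb=.3266-.1752+.008
for v in(340,375,380,385,390,394):
    H,S,V=h[v].T
    print(v,"".join("B" if 14<=x<34 and q>90 and y>120 else ("W" if q<60 and y>235 else ("w" if q<60 and y>170 else ("g" if q<60 and y>60 else "."))) for x,q,y in zip(H[286:356],S[286:356],V[286:356])))
    w=286+np.nonzero((S[286:356]<60)&(V[286:356]>235))[0];B=286+np.nonzero((H[286:356]>=14)&(H[286:356]<34)&(S[286:356]>90)&(V[286:356]>120))[0]
    print("  bar",w.min(),w.max(),onplane(c,w.min()-.5,v,zb)[:2].round(4),onplane(c,w.max()+.5,v,zb)[:2].round(4),"brass",(B.min(),onplane(c,B.min()-.5,v,.142)[:2].round(4)) if len(B) else 0)
```

```text
[0.50622308 0.02792812 0.32636319] [5.19217292e-02 9.98651153e-01 9.53457470e-05] [-0.05950489 -0.34714957 -1.32312399]
340 .................gwWWWWWWWWWWWWWWWWWWWWWWWWWWWWWWWWw..................
  bar 305 336 [0.5322 0.0197] [0.533  0.0342] brass 0
375 ............gggggwwWWWWWWWWWWWWWWWWWWWWWWWWWWWWWWWWwgg..BBB...........
  bar 305 336 [0.5522 0.0184] [0.5529 0.0335] brass (np.int64(342), array([0.5699, 0.0362]))
380 ..............WwwwwWWWWWWWWWWWWWWWWWWWWWWWWWWWWWWWWgg...BBBB..........
  bar 300 336 [0.555  0.0158] [0.5559 0.0334] brass (np.int64(342), array([0.5733, 0.0361]))
385 ..........BBB.gwwwwWWWWWWWWWWWWWWWWWWWWWWWWWWWWWWWWggBBBBBBB..........
  bar 305 336 [0.5582 0.018 ] [0.5589 0.0333] brass (np.int64(296), array([0.5754, 0.0113]))
390 .........BBBBBgggggWWWWWWWWWWWWWWWWWWWWWWWWWWWWWWWWg.BBBBBBB..........
  bar 305 336 [0.5612 0.0178] [0.562  0.0331] brass (np.int64(295), array([0.5788, 0.0105]))
394 ..........BBBBgggggWWWWWWWWWWWWWWWWWWWWWWWWWWWWWWWWg.BBBBBB...........
  bar 305 336 [0.5637 0.0176] [0.5645 0.033 ] brass (np.int64(296), array([0.5816, 0.0108]))
```

Call:
{"api": "step_arm", "payload": {"increments": [{"x": -0.08,"y": 0,"z": 0,"wx": 0,"wy": 0,"wz": 0,"gripper": 1},{"x": 0,"y": 0,"z": 0.5,"wx": 0,"wy": 0,"wz": 0,"gripper": 1},{"x": 0,"y": 0,"z": 0.5,"wx": 0,"wy": 0,"wz": 0,"gripper": 1},{"x": 0,"y": 0,"z": 0.3,"wx": 0,"wy": 0,"wz": 0,"gripper": 1},{"x": 0,"y": 0,"z": 0,"wx": 0,"wy": 0,"wz": 0,"gripper": 1},{"x": 0,"y": 0,"z": 0,"wx": 0,"wy": 0,"wz": 0,"gripper": 1}]}}

```text
time_s: 17.55
position: [0.5064, 0.0271, 0.3131]
tool_rot: [[0.052, 0.999, -0.0], [0.999, -0.052, 0.0], [0.0, -0.0, -1.0]]
ft_force: [0.3, 0.2, -2.0]
grip_width: 0.0128
```

Call:
{"api": "step_arm", "payload": {"increments": [{"x": 0,"y": 0,"z": 0.1,"wx": 0,"wy": 0,"wz": 0,"gripper": 1},{"x": 0,"y": 0.8,"z": 0,"wx": 0,"wy": 0,"wz": 0,"gripper": 1},{"x": 0,"y": 0.8,"z": 0,"wx": 0,"wy": 0,"wz": 0,"gripper": 1},{"x": 0,"y": 0,"z": 0,"wx": 0,"wy": 0,"wz": 0,"gripper": 1}]}}

```text
time_s: 17.95
position: [0.5235, 0.0262, 0.3122]
tool_rot: [[0.052, 0.999, 0.001], [0.999, -0.052, -0.0], [-0.0, 0.001, -1.0]]
ft_force: [0.2, 0.0, -2.1]
grip_width: 0.013
```

Call:
{"api": "step_arm", "payload": {"increments": [{"x": 0,"y": 0.3,"z": 0,"wx": 0,"wy": 0,"wz": 0,"gripper": 1},{"x": 0,"y": 0.3,"z": 0,"wx": 0,"wy": 0,"wz": 0,"gripper": 1},{"x": 0,"y": 0,"z": 0,"wx": 0,"wy": 0,"wz": 0,"gripper": 1}]}}

```text
time_s: 18.25
position: [0.5286, 0.026, 0.3122]
tool_rot: [[0.052, 0.999, 0.0], [0.999, -0.052, -0.0], [-0.0, 0.0, -1.0]]
ft_force: [-0.9, -0.2, -1.9]
grip_width: 0.0132
```

Call:
{"api": "step_arm", "payload": {"increments": [{"x": 0,"y": 0.2,"z": 0.05,"wx": 0,"wy": 0,"wz": 0,"gripper": 1},{"x": 0,"y": 0,"z": 0,"wx": 0,"wy": 0,"wz": 0,"gripper": 1}]}}

```text
time_s: 18.45
position: [0.5305, 0.0259, 0.3117]
tool_rot: [[0.052, 0.999, 0.0], [0.999, -0.052, 0.0], [0.0, 0.0, -1.0]]
ft_force: [0.6, -0.1, -1.3]
grip_width: 0.0133
```

Call:
{"api": "step_arm", "payload": {"increments": [{"x": 0,"y": 0.15,"z": 0,"wx": 0,"wy": 0,"wz": 0,"gripper": 1},{"x": 0,"y": 0,"z": 0,"wx": 0,"wy": 0,"wz": 0,"gripper": 1}]}}

```text
time_s: 18.65
position: [0.5316, 0.0259, 0.3115]
tool_rot: [[0.052, 0.999, -0.001], [0.999, -0.052, 0.0], [0.0, -0.001, -1.0]]
ft_force: [-2.9, 0.4, -1.3]
grip_width: 0.0131
```

Call:
{"api": "step_arm", "payload": {"increments": [{"x": 0,"y": 0.1,"z": 0,"wx": 0,"wy": 0,"wz": 0,"gripper": 1},{"x": 0,"y": 0,"z": 0,"wx": 0,"wy": 0,"wz": 0,"gripper": 1}]}}

```text
time_s: 18.85
position: [0.5323, 0.0259, 0.3113]
tool_rot: [[0.052, 0.999, -0.003], [0.999, -0.052, 0.0], [0.0, -0.003, -1.0]]
ft_force: [-6.1, 0.2, -0.8]
grip_width: 0.0127
```

Contact with the rolls reads −6 N at about the expected place. I'll seat the bar, release it and back off.

Call:
{"api": "step_arm", "payload": {"increments": [{"x": 0,"y": 0,"z": 0.03,"wx": 0,"wy": 0,"wz": 0,"gripper": 1},{"x": 0,"y": 0,"z": 0,"wx": 0,"wy": 0,"wz": 0,"gripper": 2},{"x": 0,"y": 0,"z": 0,"wx": 0,"wy": 0,"wz": 0,"gripper": 3},{"x": 0,"y": 0,"z": 0,"wx": 0,"wy": 0,"wz": 0,"gripper": 4},{"x": 0,"y": 0,"z": 0,"wx": 0,"wy": 0,"wz": 0,"gripper": 4},{"x": 0,"y": 0,"z": -1,"wx": 0,"wy": 0,"wz": 0,"gripper": 4},{"x": 0,"y": 0,"z": -2,"wx": 0,"wy": 0,"wz": 0,"gripper": 4},{"x": 0,"y": -1,"z": -3,"wx": 0,"wy": 0,"wz": 0,"gripper": 4},{"x": 0,"y": -2,"z": -4,"wx": 0,"wy": 0,"wz": 0,"gripper": 4},{"x": 0,"y": -2,"z": -4,"wx": 0,"wy": 0,"wz": 0,"gripper": 4},{"x": 0,"y": -2,"z": -4,"wx": 0,"wy": 0,"wz": 0,"gripper": 4},{"x": 0,"y": 0,"z": 0,"wx": 0,"wy": 0,"wz": 0,"gripper": 4},{"x": 0,"y": 0,"z": 0,"wx": 0,"wy": 0,"wz": 0,"gripper": 4}]}}

```text
time_s: 20.15
position: [0.4623, 0.0295, 0.4926]
tool_rot: [[0.052, 0.999, 0.003], [0.999, -0.052, -0.001], [-0.0, 0.003, -1.0]]
ft_force: [-0.3, 0.3, -0.1]
grip_width: 0.04
```

Run:
```python
from h import *
import pickle
s=env.observe();print(s["position"],s["ft_force"])
c=cam("wrist");pickle.dump(c,open("w10.pkl","wb"));d=cam("scene")
u=c[0][160:400,210:450]
x=cv2.resize(u,(600,600),interpolation=cv2.INTER_CUBIC);cv2.imwrite("pics/fin.png",x)
h=cv2.cvtColor(c[0],cv2.COLOR_BGR2HSV)
print("exp bar rear/front",[proj(c,(.653-a*.9986,.021+a*.0523,.144)).round(1) for a in(.145,.075,.05)],"ptr",proj(c,(.607,.0235,.246)))
```

```text
[0.46234847 0.0295274  0.4926058 ] [-0.29042629  0.28391411 -0.05350607]
exp bar rear/front [array([321.7, 227. ]), array([321.6, 291. ]), array([321.5, 312. ])] ptr [321.89760082 396.05691847]
```

View pics/fin.png

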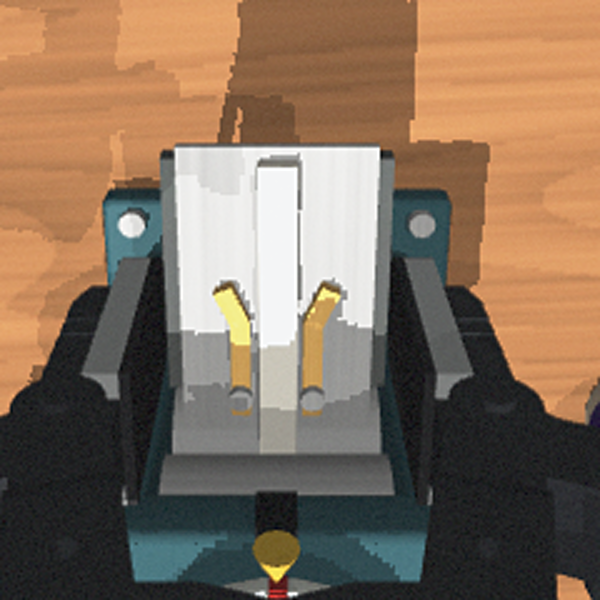

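The final view shows the bar (crop x 258–297) centred and straight between the brass guides. Its near end (crop y about 160) is where it should be with the far end against the rolls, and the red line is at the pointer tip (277,582).

```bash
python3 -c "
from rig import env
print(env.observe()['time_s']);print(env.close_job())"
```

```text
20.25
the job is handed in; nothing more can be done
None
```

The mill is set up and the job is handed in at 20 s of the 72 s allowed; no verdict was given.

- **Dial:** I turned it about 90° clockwise by the T-handle. It went 1–2° too far on release, so I regripped it and turned it back about 1.6°. After that the pointer tip was about 0.5 mm (0.6°) from the middle of the red line. The line's direction put it about 0.8° off the other way, so the two readings disagree by about 1.4°. I did not measure the dial again after placing the bar, but the last picture shows the line still at the pointer.
- **Bar:** The 140 x 16 mm bar measured 138–139 x 16 mm; the other two bars are clearly larger. I laid it on the feed table and pushed it gently until the rolls stopped it, at about 6 N. The last picture shows it straight and centred between the guides. Its near end is about 146 mm before the rolls' axes, against about 145 mm expected.
- **Not checked:** I did not look from the side to confirm that the bar lies flat after release, or how close its far end is to the rolls. Those rest on the contact force and the near end's position.
- **Other items:** The arm's path kept clear of everything else on the bench, but I did not compare before and after pictures of it. The arm ended clear of the mill, with the force reading near zero.

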